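# Clear a stuck brass piece from a tilting tube

## Task

A small brass piece has stuck at the bottom of the clear tube that leans in the grey stand. Tip the tube fully upright against its stop, then take the slim push rod (red knob) from the wooden rack and push it all the way down inside the tube, until its collar rests on the tube's mouth and the brass piece has dropped into the tin below. Leave the rod standing in the tube, leave the thick rod (blue knob) hanging in its rack and do not upset the tin.

Things in the scene. Friction and masses are not known exactly. Their poses are not given: they have to be found in the camera images.
- stand: Fixed stand: grey base 100 x 100 x 8 mm with two aluminium uprights (top 97 mm above the bench, 76 mm apart along the stand's y), which carry the tube on a pivot along the stand's y axis, 85 mm above the bench over the middle of the base. Origin: centre of the base's underside; z up; the tube leans towards the stand's -x, which points roughly at the robot.
- tube (a joint): Angle of the tube on its pivot, rad: 0 as found, leaning 0.4 rad from upright towards the stand's -x; 0.4 = upright, against a fixed stop. Stiff by friction: it stays where it is left and takes about 1 to 4 N pushed sideways at the mouth's rim (towards the stand's +x) to tip it up.
- tube_mouth (a point): Centre of the tube's upper end, level with the rim; z points along the bore, out of the mouth. The tube is 100 mm long, clear, open at both ends, 21 mm outside and 16 mm bore; its top 10 mm flare into a funnel, 27 mm outside and 22 mm inside at the rim, which is yellow. 65 mm along the tube from the pivot; when upright the rim is 150 mm above the bench.
- tube_foot (a point): Centre of the tube's lower end, same axes as tube_mouth; 50 mm above the bench when the tube is upright. Two spring clips 8 mm above it hold the stuck piece.
- slug_center (a point): Centre of the stuck piece: a brass chuck piece, 14 mm across and 24 mm long, about 20 mm above the tube's lower end. The clips give way when it is pushed down with about 4 to 10 N; it then drops out of the tube.
- tin: Round steel tin with a black rim ring, 61 mm wide, 28 mm high, open at the top, loose on the stand's base under the pivot. Origin: centre of its underside, 8 mm above the bench.
- rack: Fixed wooden rack, 60 x 150 mm (along its y), top 118 mm above the bench, with a hole 35 mm either side of its middle along its y; a push rod hangs in each hole, either one in either. Origin: centre of its underside; z up.
- rod_head (a point): Centre of the red knob of the slim push rod: an upright knob 20 mm wide and 44 mm high to grip, on a steel collar 32 mm wide and 4 mm thick (its underside 26 mm below this point), under it a steel shaft 8 mm thick and 105 mm long. The rod hangs upright in the rack by its collar, weighs about 80 g; z points up from the tip to the knob.
- rod_tip (a point): Lower end of the slim rod's shaft, 131 mm below the knob's centre. With the collar on the tube's rim it stands 5 mm out of the tube's lower end.
- thick_rod_head (a point): Centre of the blue knob of the thick push rod: same shape, but its shaft is 18 mm thick and does not enter the tube. To be left hanging.
Things that resemble listed ones, but are neither listed nor needed, are in the scene too. Of the things that look like the part that bears rod_head, the smaller one is meant.

How it is judged:
On the way, in this order (a step that is already met when the one before it is completed fails the run):
1. the tube stands upright (within 0.15 rad), the brass piece still in it and the slim rod not yet (value of joint tube above 0.25 rad and distance between slug_center and tube_foot below 0.035 m and distance between rod_tip and tube_foot above 0.11 m), for 0.2 s.
2. the slim rod's tip is inside the upright tube while the brass piece is still in it (value of joint tube above 0.25 rad and distance between slug_center and tube_foot below 0.035 m and z of rod_tip in the frame of tube_foot between 0 and 0.085 m and x of rod_tip in the frame of tube_foot between -0.01 and 0.01 m and y of rod_tip in the frame of tube_foot between -0.01 and 0.01 m), for 0.05 s.
At the end, for the whole second after the job is handed in: Tube upright within 0.15 rad; slim rod in it, tip within 15 mm of the centre of the tube's lower end, axis within 0.2 rad of the tube's; brass piece in the tin (within 27 mm of its middle, centre below 40 mm); tin still, upright within 10 degrees (value of joint tube above 0.25 rad and distance between rod_tip and tube_foot below 0.015 m and angle between the z axis of rod_head and the z axis of tube_mouth, either way round below 0.2 rad and horizontal distance between slug_center and tin below 0.027 m and height (world z) of slug_center below 0.04 m and angle between tin's own z axis and vertical below 0.17 rad and linear speed of tin below 0.02 m/s); the robot touches nothing.
It fails at once if the thick rod is taken from its place (moved more than 40 mm) (distance of thick_rod_head from where it was at the start of the episode above 0.04 m).
It fails at once if the tin is upset (tilted more than 0.5 rad) (angle between tin's own z axis and vertical above 0.5 rad).
It also fails if it takes over 54 s, if anything falls off the work surface, if the arm or the gripper's body presses on something with over 40 N, if the wrist force passes 120 N, or if a joint passes its speed limit or range.

## Robot

A 6-joint arm with a two-finger parallel gripper is mounted at the origin on a cart in front of the work surface, level with it; the furniture and walls round the work are solid. World frame = base frame: x ahead of the robot, y to its left, z up, the work surface at z = 0. Lengths are in m, angles in rad, forces in N, time in s.
With the tool pointing down it reaches from about 0.35 to 0.975 m from the base axis. Payload 4.9 kg.
Tool frame: the origin (TCP) lies midway between the tips of the shut fingers; the grasp point (between the pads) lies 19 mm behind it; z points along the fingers, y is the line along which they close (so a half turn about z gives the same grasp; the last joint's range is limited). The gripper opens to 85 mm and grips with 20 to 120 N. Pads are 22 mm wide; open, the fingers measure 114 mm over their backs; the gripper's body (76 mm by 85 mm) begins 54 mm behind the grasp point. The pads swing forward as they close: fully open they stand 13 mm farther back than shut.
Start: joints at [-1.332, 0.053, 1.613, -0, 1.476, -0.119], TCP at [0.219, -0.585, 0.231] pointing down, gripper open.
Joint ranges: [-3.01, 3.01], [-1.01, 2.22], [0.06, 2.58], [-1.02, 4.17], [0.09, 2.62], [-3.14, 3.14]. Speed limits (rad/s): [2.57, 2.57, 3.14, 3.14, 3.14, 3.14].

## Interface

Orientations are given as a unit quaternion [w, x, y, z].
In Python, from plant import manip gives the robot as it stands.
- The arm moves only by the tool carry_out, never from a script. Its argument "moves" is a list of rows, each a list of 7 numbers: the opening, from 0 (shut) to 1 (fully open), then the shift along the tool's x, y, z normalised to -1 to 1, where 1 is 0.4 m, then the turn, a rotation vector about the tool's x, y, z normalised to -1 to 1, where 1 is 0.5 rad. In form: [[grip, dx, dy, dz, rx, ry, rz], ...]. A call has 1 to 8 rows; each row is the pose to reach, as a shift and turn from the pose commanded when the call began, along the tool's axes at that moment; what a row does not reach only later rows make up. A row lasts 1/12 s, in which the tool goes at most 41.7 mm and 7.16 degrees, less where a joint would pass 70% of its speed; a pose out of reach is approached as far as the arm can. A call with a number of a shift or a turn outside -1 to 1 is refused whole. A call with a gripper value outside its range is refused whole. The fingers move at their own pace and stop on an object; the grip force is fixed at half the most. Time passes only in rows, so rows that repeat a pose let the fingers close. It gives the time, the measured TCP pose, the force and the opening at its end, in the units of the state.
- manip.state(): the state, without advancing time (a new reading comes with each control period).
- manip.grab_frame(name): name is "side" or "top" or "wrist"; returns the picture (480x640x3 uint8, red, green, blue); there is no depth.
- manip.camera_info(name): a dict with "intrinsics" (3x3 intrinsics, pixels), "extrinsics" (4x4, takes a point from world to camera coordinates). Camera axes: x right, y down, z forward; pixel columns grow to the right and rows downward; lengths in m; the calibration is good to about 2 mm. A picture is of the moment at which its call begins: read the wrist's pose just before it. camera_info takes no time and is no camera call; for the wrist camera it gives the pose at the moment of the call.
- manip.job_done(): hands the job in, once; it reports no verdict.
The state is a dict: "time": time; "joint_pos": joint angles; "joint_vel": joint speeds; "joint_efforts": joint torques, N m; "tool_pos": TCP position; "tool_rot": TCP orientation; "contact_force": force on the tool from outside, world axes, zero at the start; "ft_torque": the same for the moment, N m; "gripper_width": opening from 0.0 (shut) to 1.0 (fully open).
Only numpy, scipy, OpenCV 4.12 (cv2) and the standard library are available. Lean on these libraries where they do the work, as an engineer would, in place of code of your own. Each camera call takes 0.05 s, during which the arm holds its last target. There are 200 camera calls.

## Working session

There is one attempt and no reset: what is moved stays moved. The work goes in short steps, Python scripts to look and compute and a tool call to move; the robot and the scene stay as the last step left them, time stands still between calls to the robot, and variables do not carry over. Pictures are saved under pics/ and viewed, on a budget of 10 in all, crops included, one or two more only if the job needs it, and the job is handed in when it is done.

Besides the shell and the picture viewer there is one more tool, called as a command line: name --pt "numbers of a row" for each row, then --argument value for the rest. carry_out: Moves the arm, as the interface text tells. Scaled input: -1 to 1 covers 0.4 m each way for a shift and 0.5 rad each way for a turn. Its arguments: {"type":"object","properties":{"moves":{"type":"array"}},"required":["moves"]}

```bash
mkdir -p pics; python3 - <<'E'
from plant import manip
import cv2,numpy as np
print(manip.state())
for n in("side","top"):
    cv2.imwrite(f"pics/{n}0.png",manip.grab_frame(n)[...,::-1])
    print(n,manip.camera_info(n))
E
```

```text
{'time': 0.0, 'joint_pos': array([-1.33201521e+00,  5.33313060e-02,  1.61432101e+00, -1.28074136e-05,
        1.47595137e+00, -1.18990117e-01]), 'joint_vel': array([ 7.29167420e-05, -1.08470301e-03,  9.39401410e-04, -5.87664571e-04,
        7.64890187e-04, -2.02458601e-05]), 'joint_efforts': array([-4.12561149e-04, -3.93679440e+01, -3.70180678e+01, -1.00009011e-04,
        6.90198125e-03,  1.03776367e-05]), 'tool_pos': array([ 0.21872196, -0.58481564,  0.23006271]), 'tool_rot': array([-1.00333131e-03,  9.84041983e-01,  1.77933597e-01, -6.65527609e-05]), 'contact_force': array([-0.40245224, -0.0719949 , -0.04790636]), 'ft_torque': array([ 0.04262662,  0.02603762, -0.01544809]), 'gripper_width': 1.0017847563792306}
side {'intrinsics': array([[598.87451674,   0.        , 325.4848535 ],
       [  0.        , 598.87451674, 243.83566546],
       [  0.        ,   0.        ,   1.        ]]), 'extrinsics': array([[-0.86894358, -0.49461486,  0.01712288,  0.47153565],
       [-0.3431381 ,  0.57717447, -0.74103028,  0.28938848],
       [ 0.3566417 , -0.64978902, -0.67125325,  0.8605024 ],
       [ 0.        ,  0.        ,  0.        ,  1.        ]])}
top {'intrinsics': array([[487.60224005,   0.        , 328.81567374],
       [  0.        , 487.60224005, 241.90993966],
       [  0.        ,   0.        ,   1.        ]]), 'extrinsics': array([[-0.01757559, -0.99984375,  0.00189106, -0.03368109],
       [-0.9832408 ,  0.01694041, -0.18152289,  0.5813551 ],
       [ 0.18146249, -0.00504974, -0.9833849 ,  0.86588056],
       [ 0.        ,  0.        ,  0.        ,  1.        ]])}
```

View pics/side0.png

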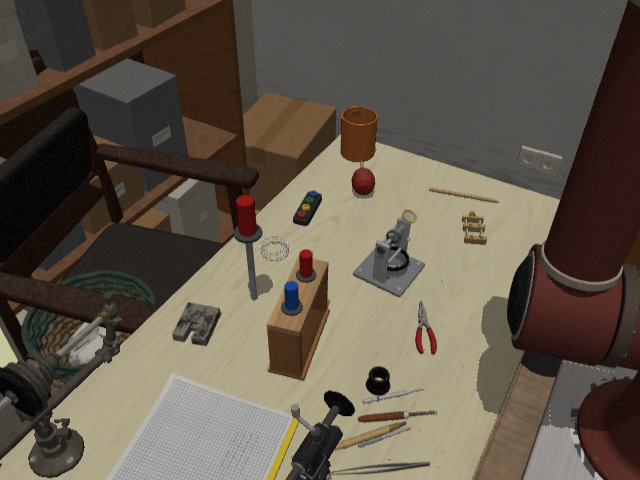

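View pics/top0.png

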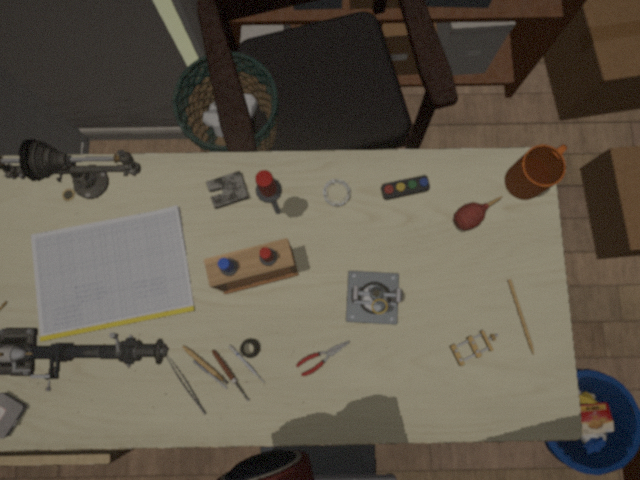

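Candidates for the slim rod are the red knob in the rack (side 306,264; top 266,255) and the larger free-standing red-knobbed piece (side 247,215; top 264,180). The rack one fits because it is smaller and hangs in the rack; the blue knob (side 291,296) is the thick rod. The stand is at side (395,255) and top (373,297). I'll confirm with one enlarged crop.

```bash
python3 - <<'E'
import cv2,numpy as np
s=cv2.imread("pics/side0.png")[200:350,255:435]; t=cv2.imread("pics/top0.png")[230:330,200:410]
a=cv2.resize(s,None,fx=2.2,fy=2.2,interpolation=cv2.INTER_CUBIC) 
s4=cv2.resize(cv2.imread("pics/side0.png")[200:320,350:430],(400,600),interpolation=cv2.INTER_CUBIC) # x5
t4=cv2.resize(cv2.imread("pics/top0.png")[260:330,340:410],(400,400),interpolation=cv2.INTER_CUBIC)
r4=cv2.resize(cv2.imread("pics/side0.png")[240:320,260:340],(200,200),interpolation=cv2.INTER_CUBIC)#x2.5
r5=cv2.resize(cv2.imread("pics/top0.png")[230:310,200:300][:80,:80+20],(200,160),interpolation=cv2.INTER_CUBIC)
c=np.zeros((600,800,3),np.uint8); c[:,:400]=s4; c[:400,400:]=t4; c[400:,400:600]=r4; c[400:560,600:]=r5
cv2.imwrite("pics/crop.png",c)
E
```

```text
(no output)
```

View pics/crop.png

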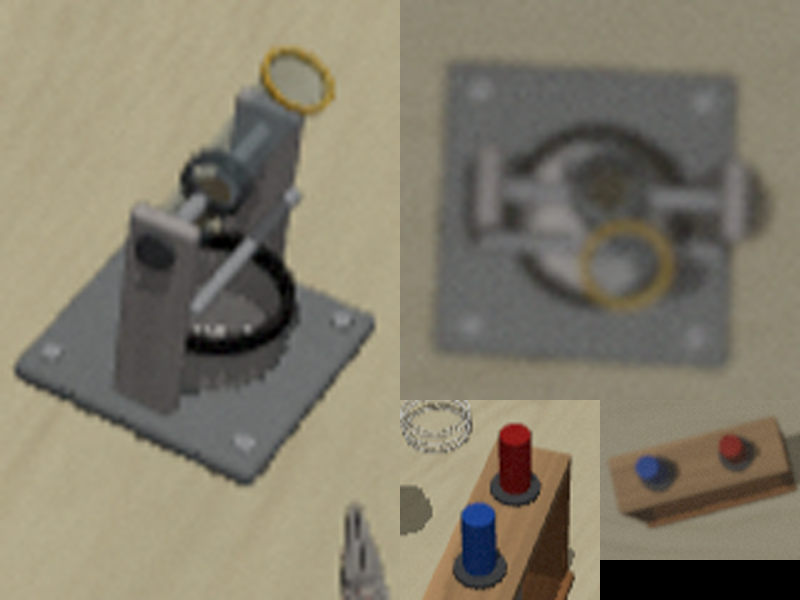

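The crop shows the red knob in the rack as the small slim-rod head, with its top at side (306.4,253). The tube's yellow rim is at side (409.6,216) and top (379.7,306.4), and the base corners are clear in the top view. Next I'll compute positions.

```bash
cat > h.py <<'E'
from plant import manip
import cv2,numpy as np
from scipy.optimize import least_squares
from scipy.spatial.transform import Rotation as R
def proj(n,p,info=None):
    i=info or manip.camera_info(n); c=i["extrinsics"]@np.r_[p,1]; q=i["intrinsics"]@c[:3]; return q[:2]/q[2]
def onz(n,uv,z,info=None):
    i=info or manip.camera_info(n); E=i["extrinsics"]; r=E[:3,:3].T@np.linalg.solve(i["intrinsics"],np.r_[uv,1]); o=-E[:3,:3].T@E[:3,3]
    return o+r*(z-o[2])/r[2]
def tri(obs,x0=(.5,0,.1)):
    s=least_squares(lambda x:np.concatenate([proj(n,x,i)-uv for n,uv,i in obs]),x0); return s.x,s.fun
E
python3 - <<'E'
from h import *
np.set_printoptions(precision=4,suppress=True)
C=np.array([onz("top",c,.008) for c in [(348.2,270.9),(398.8,273.1),(396.9,324.2),(346.1,321.3)]])
print("base",C.mean(0)); x=C[0]+C[1]-C[2]-C[3]; y=C[0]+C[3]-C[1]-C[2]; print("yaw",np.arctan2(x[1],x[0]),np.arctan2(-y[0],y[1]))
Cs=np.array([onz("side",(350+a/5,200+b/5),.008) for a,b in [(15,370),(252,484),(375,320)]]); print("side base mid",(Cs[0]+Cs[2])/2)
print("mouth",tri([("top",(379.7,306.4),None),("side",(409.6,216),None)]),onz("top",(379.7,306.4),.145),onz("side",(409.6,216),.145))
print("head",tri([("top",(266.5,255),None),("side",(306.4,253),None)]),onz("top",(266.5,255),.166),onz("side",(306.4,253),.166))
print("blue",onz("top",(225,265),.166),onz("side",(260+219/2.5,240+108/2.5),.166))
print("bigred",tri([("top",(264,180),None),("side",(246,200),None)])[0])
E
```

```text
base [ 0.4787 -0.1268  0.008 ]
yaw -0.07341688641429533 -0.06740847767200779
side base mid [ 0.4786 -0.1261  0.008 ]
mouth (array([ 0.454 , -0.1254,  0.1457]), array([-0.0407, -0.1174,  0.1252,  0.0205])) [ 0.4539 -0.1255  0.145 ] [ 0.4545 -0.1261  0.145 ]
head (array([0.5422, 0.0603, 0.167 ]), array([-0.5899, -1.5338,  1.4581,  0.3928])) [0.5398 0.0594 0.166 ] [0.5451 0.0598 0.166 ]
blue [0.5244 0.1272 0.166 ] [0.4616 0.084  0.166 ]
bigred [0.6512 0.0575 0.2226]
```

carry_out --pt "0 0.83 -0.93 0.1 0 0 0.86" --pt "0 0.83 -0.93 0.1 0 0 0.86" --pt "0 0.83 -0.93 0.1 0 0 0.86" --pt "0 0.83 -0.93 0.1 0 0 0.86" --pt "0 0.83 -0.93 0.1 0 0 0.86" --pt "0 0.83 -0.93 0.1 0 0 0.86" --pt "0 0.83 -0.93 0.1 0 0 0.86" --pt "0 0.83 -0.93 0.1 0 0 0.86"

```text
time: 0.77
tool_pos: [0.3393, -0.2736, 0.204]
tool_rot: [-0.0, 0.999, -0.036, -0.0]
contact_force: [1.3, 0.1, 0.6]
gripper_width: -0.003
```

carry_out --pt "0 0.12 -0.37 0.1 0 0 0" --pt "0 0.12 -0.37 0.1 0 0 0" --pt "0 0.12 -0.37 0.15 0 0 0" --pt "0 0.12 -0.37 0.19 0 0 0" --pt "0 0.12 -0.37 0.19 0 0 0" --pt "0 0.12 -0.37 0.19 0 0 0" --pt "0 0.12 -0.37 0.19 0 0 0"

```text
time: 1.35
tool_pos: [0.3976, -0.1316, 0.1284]
tool_rot: [0.0, 0.999, -0.036, -0.001]
contact_force: [0.8, -0.4, 0.2]
gripper_width: -0.002
```

carry_out --pt "0 0.0 -0.025 0.01 0 0 0" --pt "0 0.02 -0.025 0.01 0 0 0" --pt "0 0.04 -0.025 0.01 0 0 0" --pt "0 0.055 -0.025 0.01 0 0 0" --pt "0 0.07 -0.025 0.01 0 0 0" --pt "0 0.085 -0.025 0.01 0 0 0" --pt "0 0.1 -0.025 0.01 0 0 0" --pt "0 0.11 -0.025 0.01 0 0 0"

```text
time: 2.02
tool_pos: [0.4431, -0.125, 0.1247]
tool_rot: [-0.0, 0.999, -0.036, -0.0]
contact_force: [-1.5, -0.4, 1.1]
gripper_width: -0.003
```

carry_out --pt "0 0.01 0 0 0 0 0" --pt "0 0.02 0 0 0 0 0" --pt "0 0.027 0 0 0 0 0" --pt "0 0.027 0 0 0 0 0"

```text
time: 2.35
tool_pos: [0.4538, -0.1256, 0.1247]
tool_rot: [-0.0, 0.999, -0.036, 0.0]
contact_force: [0.2, 0.1, 0.3]
gripper_width: -0.002
```

```bash
python3 - <<'E'
from h import *
s=manip.state();print(s["contact_force"],s["tool_pos"])
a=manip.grab_frame("side"); b=manip.grab_frame("top")
c=np.hstack([cv2.resize(a[190:300,340:440],(400,440),interpolation=2),cv2.resize(b[255:335,335:415],(400,400),interpolation=2)[:,:].repeat(1,0) if 0 else cv2.copyMakeBorder(cv2.resize(b[255:335,335:415],(400,400),interpolation=2),0,40,0,0,0)])
cv2.imwrite("pics/c2.png",c[...,::-1])
E
```

```text
[0.17133189 0.09856284 0.31244241] [ 0.45378345 -0.12555615  0.12465985]
```

View pics/c2.png

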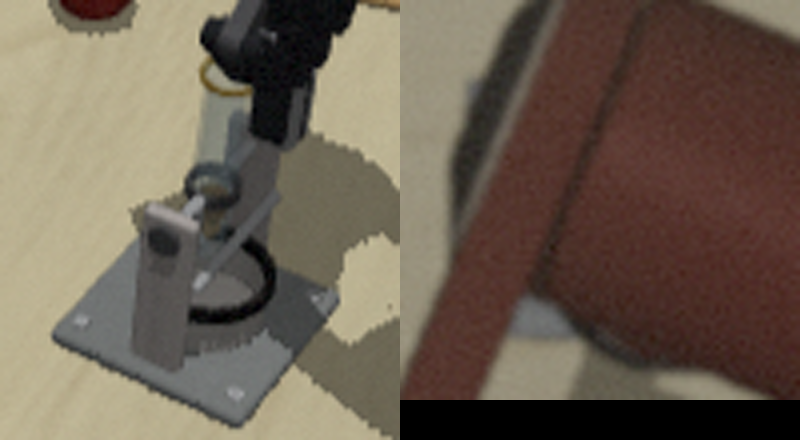

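The side crop shows the tube close to upright with its rim at crop (228,75), and the fingers against it. I'll push slightly more to feel the stop.

carry_out --pt "0 0.005 0 0 0 0 0" --pt "0 0.01 0 0 0 0 0" --pt "0 0.01 0 0 0 0 0"

```text
time: 2.7
tool_pos: [0.4561, -0.1257, 0.1245]
tool_rot: [-0.0, 0.999, -0.036, -0.002]
contact_force: [-6.0, 0.0, 3.7]
gripper_width: 0.004
```

carry_out --pt "0 -0.05 0 0 0 0 0" --pt "0 -0.06 0 -0.1 0 0 0" --pt "0 -0.06 0 -0.2 0 0 0" --pt "0.55 -0.05 -0.05 -0.3 0 0 0" --pt "0.55 0.18 -0.48 -0.3 0 0 0" --pt "0.55 0.18 -0.48 -0.3 0 0 0" --pt "0.55 0.18 -0.48 -0.3 0 0 0" --pt "0.55 0.18 -0.48 -0.3 0 0 0"

```text
time: 3.37
tool_pos: [0.5281, 0.037, 0.245]
tool_rot: [0.0, 0.999, -0.036, 0.001]
contact_force: [1.0, -0.2, 0.5]
gripper_width: 0.547
```

carry_out --pt "0.55 0 0 0 0 0 0" --pt "0.55 0 0 0 0 0 0"

```text
time: 3.53
tool_pos: [0.5276, 0.037, 0.2439]
tool_rot: [0.0, 0.999, -0.034, -0.0]
contact_force: [-1.1, -0.8, 0.1]
gripper_width: 0.547
```

carry_out --pt "0.55 0.03 -0.06 0 0 0 0" --pt "0.55 0.03 -0.06 0 0 0 0" --pt "0.55 0.03 -0.06 0 0 0 0"

```text
time: 3.78
tool_pos: [0.5405, 0.0578, 0.2441]
tool_rot: [0.0, 0.999, -0.036, -0.0]
contact_force: [-0.4, 0.0, 0.4]
gripper_width: 0.549
```

```bash
python3 - <<'E'
from h import *
s=manip.state();print(s["tool_pos"],s["tool_rot"])
i=manip.camera_info("wrist"); print(i)
a=manip.grab_frame("wrist"); b=manip.grab_frame("side")
for p in [(.542,.06,.166),(.5244,.1272,.166)]: print(proj("wrist",p,i))
c=np.hstack([cv2.resize(a,(400,300)),cv2.resize(b[190:290,340:473],(400,300),interpolation=2)])
cv2.imwrite("pics/c3.png",np.vstack([c,np.hstack([cv2.resize(b[180:330,230:430],(400,300),interpolation=2)]*2)])[...,::-1])
E
```

```text
[0.54054735 0.05778281 0.24408977] [ 2.36078253e-04  9.99349150e-01 -3.60720581e-02 -1.63223942e-04]
{'intrinsics': array([[376.33950193,   0.        , 321.69839585],
       [  0.        , 376.33950193, 238.863349  ],
       [  0.        ,   0.        ,   1.        ]]), 'extrinsics': array([[-7.33395358e-02, -9.97306855e-01,  5.91277038e-04,
         9.77265906e-02],
       [-9.42770574e-01,  6.95224139e-02,  3.26113905e-01,
         4.58849322e-01],
       [-3.25276740e-01,  2.33596038e-02, -9.45330298e-01,
         5.69334481e-01],
       [ 0.00000000e+00,  0.00000000e+00,  0.00000000e+00,
         1.00000000e+00]])}
[318.90379581 248.64600891]
[217.94318878 281.04463444]
```

View pics/c3.png

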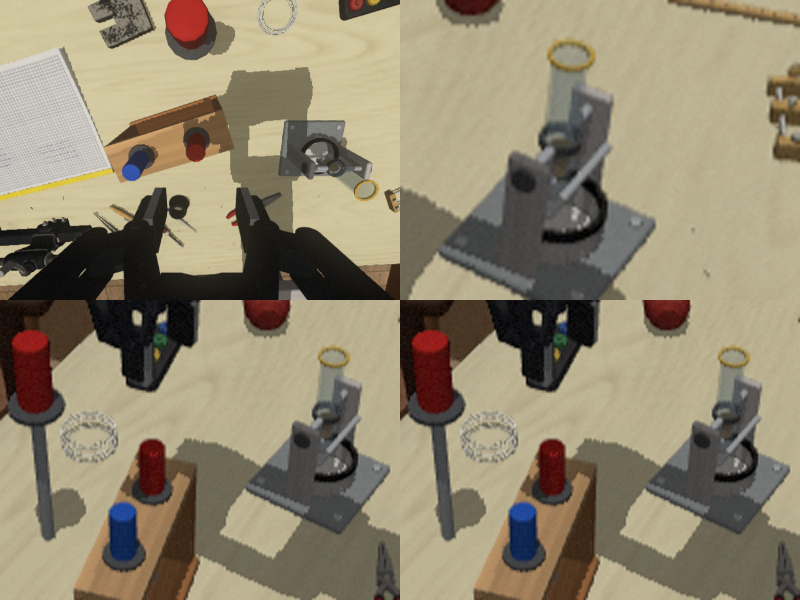

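The crop shows the tube upright, its rim at side (396.9,208.3). The red knob is in the wrist view at about (312,248) and the blue one is still hanging. I'll refine the knob and mouth numerically.

```bash
python3 - <<'E'
from h import *
np.set_printoptions(precision=4,suppress=True)
print(onz("side",(396.9,208.3),.150))
i=manip.camera_info("wrist")
a=manip.grab_frame("wrist"); s=manip.grab_frame("side")
def axis(n,im,box,inf):
    x0,y0,x1,y1=box; h=im.astype(int)[y0:y1,x0:x1]; m=(h[...,0]>2.2*h[...,1])&(h[...,0]>2.2*h[...,2])&(h[...,0]>50)
    k,l,st,ce=cv2.connectedComponentsWithStats(m.astype(np.uint8)); j=1+st[1:,4].argmax(); return ce[j]+[x0,y0],st[j]+[x0,y0,0,0,0]
cw,sw=axis("wrist",a,(270,190,360,290),i); cs,ss=axis("side",s,(290,235,325,285),None); ct=cv2.imread("pics/top0.png")[...,::-1]; ct,st=axis("top",ct,(255,240,280,270),None)
print(cw,sw,cs,ss,ct,st)
# fit axis x,y with visible-silhouette model: centroid of hull of projected cylinder
def cen(n,x,y,inf):
    t=np.linspace(0,2*np.pi,40); P=[(x+.01*np.cos(q),y+.01*np.sin(q),z) for z in(.122,.166) for q in t]
    h=cv2.convexHull(np.float32([proj(n,p,inf) for p in P])); M=cv2.moments(h); return np.array([M['m10'],M['m01']])/M['m00']
O=[("wrist",cw,i),("side",cs,manip.camera_info("side")),("top",ct,manip.camera_info("top"))]
for o in ([O[0]],[O[1]],[O[2]],O):
    r=least_squares(lambda v:np.concatenate([cen(n,*v,f)-c for n,c,f in o]),(.542,.06),diff_step=1e-3); print(r.x,r.fun)
E
```

```text
[ 0.4794 -0.1281  0.15  ]
[311.7069 243.1163] [297 226  30  32 679] [305.521  263.3722] [300 250  12  28 309] [265.0256 252.8077] [260 248  11  11  78]
[0.5396 0.0646] [0. 0.]
[0.5462 0.0607] [ 0. -0.]
[0.5467 0.0644] [-0.  0.]
[0.5413 0.0643] [ 0.1712 -2.4001  1.5126  2.5201  0.0302  3.1484]
```

carry_out --pt "0.55 0.006 -0.015 0.05 0 0 0" --pt "0.55 0.006 -0.015 0.12 0 0 0" --pt "0.55 0.006 -0.015 0.2 0 0 0" --pt "0.55 0.006 -0.015 0.25 0 0 0" --pt "0.55 0.006 -0.015 0.287 0 0 0" --pt "0.55 0.006 -0.015 0.287 0 0 0"

```text
time: 4.48
tool_pos: [0.5405, 0.0633, 0.1251]
tool_rot: [0.0, 0.999, -0.037, -0.004]
contact_force: [0.3, 0.0, -0.4]
gripper_width: 0.548
```

carry_out --pt "0 0 0 0 0 0 0" --pt "0 0 0 0 0 0 0" --pt "0 0 0 0 0 0 0" --pt "0 0 0 0 0 0 0" --pt "0 0 0 0 0 0 0" --pt "0 0 0 0 0 0 0"

```text
time: 4.98
tool_pos: [0.5447, 0.0639, 0.1314]
tool_rot: [0.0, 0.999, -0.036, 0.002]
contact_force: [-1.1, -1.4, 6.5]
gripper_width: 0.218
```

carry_out --pt "0 0 0 -0.02 0 0 0" --pt "0 0 0 -0.06 0 0 0" --pt "0 0 0 -0.12 0 0 0" --pt "0 0 0 -0.18 0 0 0" --pt "0 0 0 -0.25 0 0 0" --pt "0 0 0 -0.32 0 0 0" --pt "0 0 0 -0.4 0 0 0" --pt "0 0 0 -0.44 0 0 0"

```text
time: 5.65
tool_pos: [0.5444, 0.0643, 0.3101]
tool_rot: [-0.0, 0.999, -0.036, 0.003]
contact_force: [0.7, 0.2, -0.2]
gripper_width: 0.209
```

carry_out --pt "0 -0.05 0.15 -0.03 0 0 0" --pt "0 -0.1 0.3 -0.03 0 0 0" --pt "0 -0.11 0.38 -0.03 0 0 0" --pt "0 -0.11 0.38 -0.03 0 0 0" --pt "0 -0.11 0.38 -0.03 0 0 0"

```text
time: 6.07
tool_pos: [0.487, -0.0887, 0.3178]
tool_rot: [0.001, 0.999, -0.039, -0.0]
contact_force: [0.7, 0.6, -0.6]
gripper_width: 0.213
```

```bash
python3 - <<'E'
from h import *
s=manip.state();print(s["tool_pos"],s["tool_rot"],s["contact_force"],s["gripper_width"])
b=manip.grab_frame("side"); a=manip.grab_frame("wrist")
# side crop 640x? : region x 270..430,y 90..290 at x3 ; wrist at right
c=np.hstack([cv2.resize(b[90:290,270:430],(480,600),interpolation=2),cv2.copyMakeBorder(cv2.resize(a,(320,240)),0,360,0,0,0)])
cv2.imwrite("pics/c4.png",c[...,::-1])
E
```

```text
[ 0.4870401  -0.08866933  0.31780738] [ 1.17418526e-03  9.99233258e-01 -3.91343307e-02 -1.44340393e-04] [ 0.72741826  0.61669855 -0.62318991] 0.21303469007328962
```

View pics/c4.png

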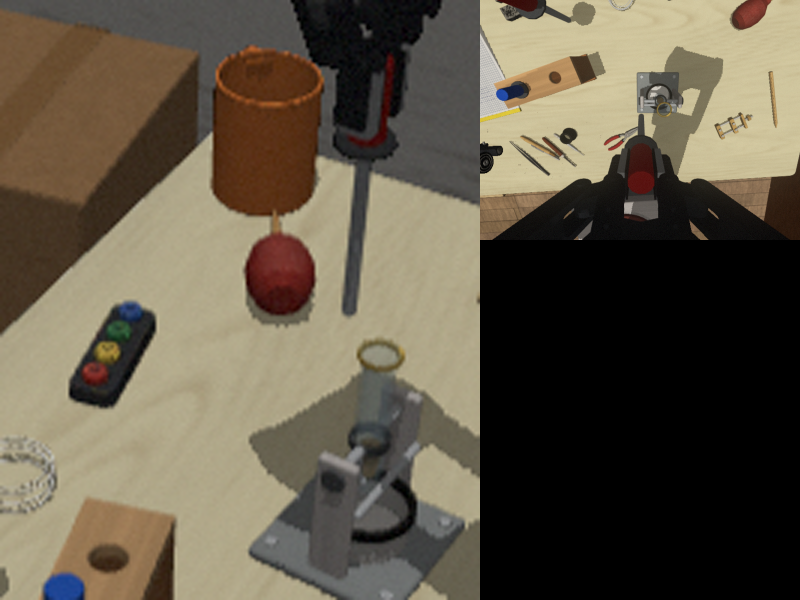

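The side crop shows the rod held, with its tip at about side (386.3,194) and collar at (391.7,137). In the wrist view the tip is at about (322,228). Blue is still in the rack.

```bash
python3 - <<'E'
from h import *
np.set_printoptions(precision=4,suppress=True)
i=manip.camera_info("wrist"); p=manip.state()["tool_pos"]; print(p)
print("tip side@z",onz("side",(386.3,193.5),p[2]-.1184),"collar",onz("side",(391.7,137.3),p[2]-.0114))
print("predict tip",proj("side",p-[0,0,.1184]),proj("wrist",p-[0,0,.1184],i),"collar",proj("side",p-[0,0,.0114]),"mouth wrist",proj("wrist",(.479,-.1272,.15),i))
a=manip.grab_frame("wrist"); b=manip.grab_frame("side")
c=np.hstack([cv2.resize(a[150:300,260:400],(420,450),interpolation=2),cv2.resize(b[120:230,350:440],(368,450),interpolation=2)])
cv2.imwrite("pics/c5.png",c[...,::-1])
E
```

```text
[ 0.4882 -0.0851  0.3174]
tip side@z [ 0.4885 -0.0957  0.199 ] collar [ 0.4881 -0.0923  0.306 ]
predict tip [383.6    197.0256] [322.6441 231.0575] collar [389.5598 139.5377] mouth wrist [372.0671 220.2595]
```

View pics/c5.png

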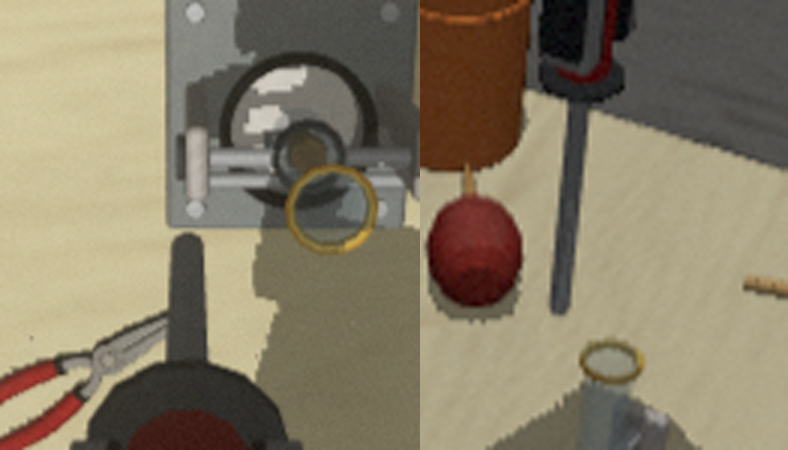

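carry_out --pt "0 -0.015 0.06 0 0 0 0" --pt "0 -0.015 0.106 0 0 0 0" --pt "0 -0.015 0.106 0.04 0 0 0" --pt "0 -0.015 0.106 0.09 0 0 0" --pt "0 -0.015 0.106 0.1 0 0 0" --pt "0 -0.015 0.106 0.1 0 0 0" --pt "0 -0.015 0.106 0.1 0 0 0"

```text
time: 6.85
tool_pos: [0.4799, -0.1253, 0.2776]
tool_rot: [-0.0, 0.999, -0.035, -0.0]
contact_force: [-1.4, -0.0, -1.4]
gripper_width: 0.218
```

```bash
python3 - <<'E'
from h import *
np.set_printoptions(precision=4,suppress=True)
i=manip.camera_info("wrist"); s=manip.state(); p=s["tool_pos"]; print(p,s["contact_force"])
print("predict tip",proj("side",p-[0,0,.1184]),proj("wrist",p-[0,0,.1184],i),"mouth wrist",proj("wrist",(.479,-.127,.15),i))
a=manip.grab_frame("wrist"); b=manip.grab_frame("side")
c=np.hstack([cv2.resize(a[150:300,260:400],(420,450),interpolation=2),cv2.resize(b[165:255,360:434],(370,450),interpolation=2)])
cv2.imwrite("pics/c6.png",c[...,::-1])
E
```

```text
[ 0.4799 -0.1253  0.2776] [-1.3831 -0.0013 -1.3899]
predict tip [396.4195 204.8017] [322.5732 231.0186] mouth wrist [324.9132 228.3166]
```

View pics/c6.png

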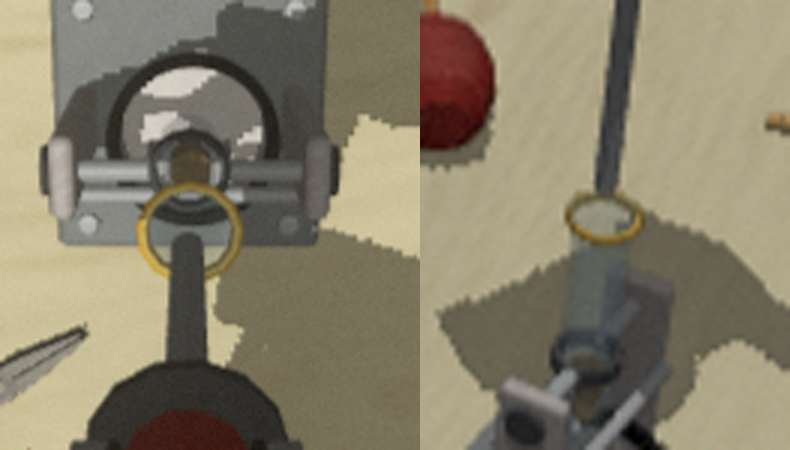

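The wrist crop shows the tip centred just above the rim: tip at (322,231), rim centre at (323,227). I'll insert straight down.

carry_out --pt "0 0 -0.001 0.025 0 0 0" --pt "0 0 -0.001 0.05 0 0 0" --pt "0 0 -0.001 0.075 0 0 0" --pt "0 0 -0.001 0.1 0 0 0" --pt "0 0 -0.001 0.125 0 0 0" --pt "0 0 -0.001 0.145 0 0 0" --pt "0 0 -0.001 0.145 0 0 0"

```text
time: 7.53
tool_pos: [0.4784, -0.1253, 0.2164]
tool_rot: [-0.001, 0.999, -0.036, -0.002]
contact_force: [-0.4, 0.1, -0.6]
gripper_width: 0.22
```

carry_out --pt "0 0 0 0.02 0 0 0" --pt "0 0 0 0.04 0 0 0" --pt "0 0 0 0.055 0 0 0" --pt "0 0 0 0.07 0 0 0" --pt "0 0 0 0.085 0 0 0" --pt "0 0 0 0.1 0 0 0" --pt "0 0 0 0.11 0 0 0" --pt "0 0 0 0.11 0 0 0"

```text
time: 8.2
tool_pos: [0.4788, -0.1254, 0.1736]
tool_rot: [-0.0, 0.999, -0.036, -0.001]
contact_force: [0.2, 0.3, -1.5]
gripper_width: 0.216
```

carry_out --pt "0 0 0 0.01 0 0 0" --pt "0 0 0 0.02 0 0 0" --pt "0 0 0 0.027 0 0 0" --pt "0 0 0 0.032 0 0 0" --pt "0 0 0 0.032 0 0 0"

```text
time: 8.62
tool_pos: [0.4798, -0.1258, 0.1633]
tool_rot: [0.0, 0.999, -0.036, 0.0]
contact_force: [-0.7, -0.3, 2.2]
gripper_width: 0.217
```

```bash
python3 - <<'E'
from h import *
s=manip.state(); print(s["tool_pos"],s["contact_force"])
b=manip.grab_frame("side")
cv2.imwrite("pics/c7.png",cv2.resize(b[150:300,330:450],(480,600),interpolation=2)[...,::-1])
E
```

```text
[ 0.47984904 -0.12584845  0.16333473] [-0.73398887 -0.27113024  2.23010373]
```

View pics/c7.png

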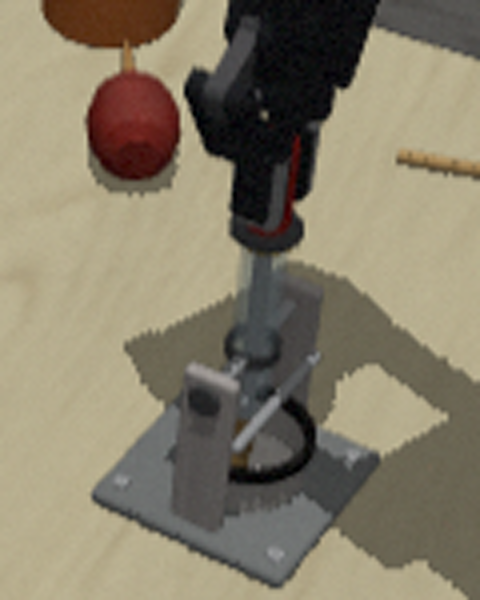

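The collar is at the rim (crop 265,235), and brass is visible down in the tin (240,435). One small press to seat it, then open and retreat.

carry_out --pt "0 0 0 0.004 0 0 0" --pt "0 0 0 0.004 0 0 0" --pt "0 0 0 0.004 0 0 0"

```text
time: 8.92
tool_pos: [0.4801, -0.126, 0.1632]
tool_rot: [0.0, 0.999, -0.036, 0.0]
contact_force: [-3.9, 2.4, 10.4]
gripper_width: 0.214
```

carry_out --pt "0.45 0 0 -0.004 0 0 0" --pt "0.45 0 0 -0.004 0 0 0" --pt "0.45 0 0 -0.004 0 0 0" --pt "0.45 0 0 -0.03 0 0 0" --pt "0.45 0 0 -0.08 0 0 0" --pt "0.45 0 0 -0.16 0 0 0" --pt "0.45 0 0 -0.24 0 0 0" --pt "0.45 0 0 -0.32 0 0 0"

```text
time: 9.58
tool_pos: [0.4793, -0.1256, 0.2905]
tool_rot: [-0.0, 0.999, -0.036, -0.0]
contact_force: [0.5, -0.6, 0.2]
gripper_width: 0.45
```

carry_out --pt "0.45 -0.2 0.3 0 0 0 0" --pt "0.45 -0.2 0.3 0 0 0 0" --pt "0.45 -0.2 0.3 0 0 0 0" --pt "0.45 -0.2 0.3 0 0 0 0" --pt "0.45 -0.2 0.3 0 0 0 0" --pt "0.45 -0.2 0.3 0 0 0 0"

```text
time: 10.08
tool_pos: [0.3909, -0.2402, 0.2894]
tool_rot: [-0.0, 0.999, -0.037, 0.0]
contact_force: [0.4, 0.5, 0.2]
gripper_width: 0.453
```

```bash
python3 - <<'E'
from h import *
s=manip.state(); print(s["tool_pos"],s["contact_force"],s["gripper_width"])
b=manip.grab_frame("side"); t=manip.grab_frame("top")
cv2.imwrite("pics/c8.png",np.hstack([cv2.resize(b[180:300,340:440],(400,480),interpolation=2),cv2.resize(t[230:350,320:420],(400,480),interpolation=2)])[...,::-1])
E
```

```text
[ 0.39088254 -0.24021353  0.28943636] [0.43389949 0.53008874 0.18480964] 0.45266353349549693
```

View pics/c8.png

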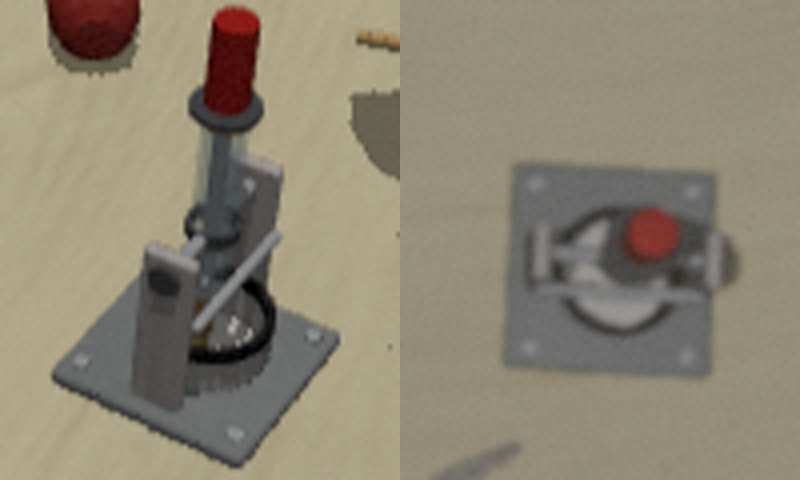

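The rod stands seated with its collar on the rim (crop 226,105), the tube is upright and the tin level. The brass shows at crop (200,300–345), so I'll check where it should project.

```bash
python3 - <<'E'
from h import *
for p in [(.479,-.126,.009),(.479,-.126,.021),(.479,-.126,.033),(.479,-.126,.045)]: print(p,(proj("side",p)-[340,180])*4)
b=manip.grab_frame("side").astype(int)[245:275,375:415]
m=(b[...,0]>1.35*b[...,2])&(b[...,0]-b[...,2]>25); y,x=np.nonzero(m)
print(sorted(zip(((y+65)*4).tolist(),((x+35)*4).tolist())))
print(manip.state()["time"])
E
```

```text
(0.479, -0.126, 0.009) [196.78753155 354.07362398]
(0.479, -0.126, 0.021) [199.10306273 335.41640021]
(0.479, -0.126, 0.033) [201.45278408 316.4836916 ]
(0.479, -0.126, 0.045) [203.83745849 297.26935124]
[(300, 196), (304, 196), (304, 200), (308, 196), (328, 208), (332, 200), (332, 204), (336, 192), (336, 196), (336, 200), (336, 204), (340, 192), (340, 196), (340, 200), (340, 204), (344, 196)]
10.2333
```

```bash
python3 -c "
from plant import manip
print(manip.job_done(), manip.state()['time'])"
```

```text
the job is handed in; nothing more can be done
the job is handed in; nothing more can be done
```

The job is handed in, at about 10 s on the robot's clock. It gives no verdict, so what follows is from my own checks.

- **What I did:** I pushed the tube upright until it met its stop, which showed as about 6 N on the wrist. I then took the slim red rod from the rack and lowered it down the bore until the collar met the rim. A final press gave about 10 N with no further travel. I opened the gripper and drew the arm clear.
- **Last pictures:** The tube is upright with the rod standing in it and its collar on the rim. The tin looks level.
- **Blue rod:** It was hanging in the rack at the last view of the rack, before the insertion; I did not go near it after that.
- **Brass piece:** It shows in the tin, within a few millimetres of where a piece standing in the middle would appear. The tin's rim and the stand's crossbar partly hide it, so its exact centre is estimated.
- **Disagreement:** The three camera estimates of the red knob differed by up to about 7 mm. I used a middle value, and the grasp still came out centred.

I viewed 10 pictures, the full budget.

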